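Knock down the stop pins and send the carrier out

TASK

Take the mallet and use it to knock both stop pins in the guide track down flush with the track floor; do not press the pins with the fingers or the arm. Then push the carrier along the track over them, without lifting it off the track, right up against the end stop, and stand the mallet back on its rubber mat on its striking face. Leave the other things on the bench where they are.

Things in the scene. Friction and masses are not known exactly. Their poses are not given: they have to be found in the camera images.
- mallet: Mallet, 0.4 kg, standing on its lower striking face on the rubber mat. White nylon round head, 48 mm diameter, 76 mm tall, upright. Wooden handle, level, 22 mm wide and 28 mm tall in section, sticks out of the side of the head along the mallet's -x, from 24 to 154 mm from the head's axis; its centre line is 44 mm above the striking face. Origin: centre of the lower striking face; z up through the head.
- mallet_handle (a point): Point on the centre line of the mallet's handle, 60 mm from the head's axis: a good place to grip, with the fingers closing across the 22 mm width (along the mallet's y).
- mat: Black rubber mat lying fixed on the bench, 180 mm (its x) by 160 mm (its y), 4 mm thick. Origin: centre of its underside, on the bench.
- track: Grey guide track fixed on the bench, 128 mm wide (its x), 360 mm long (its y), origin at the centre of its underside. The carrier leaves towards the track's +y. Heights above the origin: floor 50 mm; two ledges on which the carrier runs, 55 mm (10 mm wide, their inner edges 42 mm either side of the centre line); side walls 62 mm (inner faces 52 mm either side). An end stop crosses the +y end, 85 mm high, its inner face at y = +170 mm. The -y end is open.
- carrier: Loose steel carrier with a twin-bore aluminium housing bolted on, about 0.5 to 1 kg, standing on the track's ledges near its open -y end. Base 100 x 100 mm, 14 mm thick; an upright back plate, 80 mm wide (x) and 10 mm thick, rises at its -y edge (outer face at y = -50 mm) to 46 mm; nothing on it is taller than 49 mm. Origin: centre of its underside; its axes are parallel to the track's. Against the end stop its origin is at y = +120 mm in the track's frame.
- stop_pin1 (a joint): How far the first stop pin (the one nearer the carrier) has been driven down, m: 0 = standing 40 mm above the track floor, 0.040 = flush with the floor (it can go 2 mm further). It may start partly down. A slotted spring pin, 18 mm diameter, sprung tight in its bore: it takes about 9 N to move at the top, 12 N at the bottom, and stays where it is left. The carrier clears it when it stands less than 5 mm above the floor.
- pin1_top (a point): Centre of the top of the first stop pin.
- stop_pin2 (a joint): The same for the second stop pin, 60 to 90 mm further along the track; both stand within 10 mm of the track's centre line, and the first at least 32 mm ahead of the carrier's front edge.
- pin2_top (a point): Centre of the top of the second stop pin.
- piston: Bystander, to be left alone: aluminium piston, 66 mm diameter, 60 mm tall, on the bench.
- cleaner: Bystander, to be left alone: blue bottle, 64 mm diameter, 170 mm tall.
- grease_can: Bystander, to be left alone: steel can, 90 mm diameter, 90 mm tall.
- wrench: Bystander, to be left alone: steel wrench lying on the bench.
- screwdriver: Bystander, to be left alone: screwdriver lying on the bench.
- bearing: Bystander, to be left alone: steel bearing ring, 72 mm diameter, 18 mm tall, on the bench near the robot.
Not all that is in view belongs to the job. Leave any turquoise or yellow look-alike of the mallet alone.

How it is judged:
On the way, in this order (a step that is already met when the one before it is completed fails the run):
1. the mallet is lifted off its mat (z of mallet in the frame of mat above 0.025 m), for 0.1 s.
2. both stop pins have been driven down flush (within 3 mm) while the carrier is still behind them (value of joint each of stop_pin1, stop_pin2 above 0.037 m and y of carrier in the frame of track below -0.07 m), for 0.2 s.
3. the carrier stands at the end stop (within 8 mm), down on the track (y of carrier in the frame of track above 0.112 m and z of carrier in the frame of track below 0.06 m and angle between carrier's own z axis and vertical below 0.06 rad), for 0.2 s.
At the end, for the whole second after the job is handed in: Both stop pins are flush with the track floor (at most 3 mm proud), the carrier is down on the track within 8 mm of the end stop and at rest, and the mallet stands released and at rest upright on its striking face, with its head on the rubber mat (all of step 3 and value of joint each of stop_pin1, stop_pin2 above 0.037 m and linear speed of each of carrier, mallet below 0.02 m/s and x of mallet in the frame of mat between -0.1 and 0.1 m and y of mallet in the frame of mat between -0.09 and 0.09 m and contact force between mallet and mat above 0.5 N and angle between mallet's own z axis and vertical below 0.15 rad); the robot touches nothing.
It fails at once if a stop pin is pressed by the fingers or the arm (contact force between any of the fingers, the arm and stop_pin1 above 2 N or contact force between any of the fingers, the arm and stop_pin2 above 2 N).
It fails at once if the carrier is lifted off the track (by more than 12 mm) or tipped (z of carrier in the frame of track above 0.067 m or angle between carrier's own z axis and vertical above 0.25 rad).
It fails at once if a bystander is moved by more than 30 mm (distance of any of piston, cleaner, grease_can, wrench, screwdriver, bearing from where it was at the start of the episode above 0.03 m).
It also fails if it takes over 58 s, if anything falls off the work surface, if the arm or the gripper's body presses on something with over 40 N, if the wrist force passes 120 N, or if a joint passes its speed limit or range.

ROBOT

A 7-joint arm with a two-finger parallel gripper is mounted at the origin on the work surface. World frame = base frame: x ahead of the robot, y to its left, z up, the work surface at z = 0. Lengths are in m, angles in rad, forces in N, time in s.
With the tool pointing down it reaches from about 0.4 to 0.85 m from the base axis. Payload 4.5 kg.
Tool frame: the origin (TCP) lies midway between the tips of the shut fingers; the grasp point (between the pads) lies 19 mm behind it; z points along the fingers, x is the direction in which the jaws open and shut, and the axes are right-handed (so a half turn about z gives the same grasp; the last joint's range is limited). The gripper opens to 88 mm and grips with 3 to 60 N. Pads are 18 mm wide; open, the fingers measure 123 mm over their backs; the gripper's body (75 mm by 187 mm) begins 45 mm behind the grasp point.
Start: joints at [-1.303, 0.689, -0.195, 1.565, 0.157, 0.902, -0.215], TCP at [0.145, 0.608, 0.239] pointing down, gripper open.
Joint ranges: [-3.01, 3.01], [-0.46, 2.08], [-1.47, 1.51], [0.13, 2.56], [-1, 4.14], [0.04, 2.09], [-2.66, 2.66]. Speed limits (rad/s): [2.57, 2.57, 3.14, 3.14, 3.14, 3.14, 3.14].

INTERFACE

Orientations are given as a unit quaternion [w, x, y, z].
In Python, from workcell import get_state, capture, get_calibration, finish_job gives the robot as it stands.
- The arm moves only by the shell command python3 -m jog 'ROWS' [OPENING] [FORCE]. ROWS is JSON, a list of rows, each a list of 2 entries, a list of its own where there are three numbers: the shift along the world's x, y, z in m, then the turn, a rotation vector about the world's x, y, z in rad. A call has 1 to 5 rows; each row is the pose to reach, as a shift and turn from the pose commanded when the call began; what a row does not reach only later rows make up. A row lasts 1/12 s, in which the tool goes at most 41.7 mm and 7.16 degrees, less where a joint would pass 70% of its speed; a pose out of reach is approached as far as the arm can. A call with a gripper value outside its range is refused whole. OPENING is the opening, from 0 (shut) to 1 (fully open), set as the call begins (- or left out, the last holds). The fingers move at their own pace and stop on an object; FORCE is the grip in N (left out, the last holds). Time passes only in rows, so rows that repeat a pose let the fingers close. It gives the time, the measured TCP pose, the force and the opening at its end, in the units of the state.
- get_state(): the state, without advancing time (a new reading comes with each control period).
- capture(name): name is "side" or "top"; returns the picture (420x560x3 uint8, red, green, blue); there is no depth.
- get_calibration(name): a dict with "fx", "fy", "cx", "cy" (pixels), "pose" (4x4, takes a point from camera to world coordinates). Camera axes: x right, y up, looking along -z (the intrinsics and any distortion apply to the point x, -y, -z); pixel columns grow to the right and rows downward; lengths in m; the calibration is good to about 2 mm. A picture is of the moment at which its call begins. get_calibration takes no time and is no camera call.
- finish_job(): hands the job in, once; it reports no verdict.
The state is a dict: "clock": time; "joint_positions": joint angles; "qvel": joint speeds; "joint_efforts": joint torques, N m; "tool_pos": TCP position; "eef_rot": TCP orientation; "contact_force": force on the tool from outside, world axes, zero at the start; "moment": the same for the moment, N m; "gripper_width": opening from 0.0 (shut) to 1.0 (fully open).
Only numpy, scipy, OpenCV 4.12 (cv2) and the standard library are available. Lean on these libraries where they do the work, as an engineer would, in place of code of your own. Each camera call takes 0.05 s, during which the arm holds its last target.

## Working session

There is one attempt and no reset: what is moved stays moved. The work goes in short steps, Python scripts to look and compute and a shell command to move; the robot and the scene stay as the last step left them, time stands still between calls to the robot, and variables do not carry over. Pictures are saved under pics/ and viewed, and the job is handed in when it is done.

```bash
mkdir -p pics; ls; python3 - <<'E'
from workcell import *
import cv2
print(get_state())
for n in("top","side"):
    c=get_calibration(n);print(n,c)
    cv2.imwrite(f"pics/{n}0.png",capture(n)[:,:,::-1])
E
```

```text
pics
{'clock': 0.0, 'joint_positions': array([-1.30320072,  0.68995035, -0.19451317,  1.56633045,  0.15735741,
        0.90249069, -0.21509476]), 'qvel': array([-1.00160340e-03, -1.21106212e-03, -7.06689583e-04, -1.56413672e-03,
        6.44130638e-04, -8.48548269e-05,  1.48390081e-03]), 'joint_efforts': array([-7.86244509e-04, -5.27566731e+01, -1.26719546e+00, -1.53433156e+01,
       -5.26569388e-02,  6.45790278e-03,  1.75086702e-04]), 'tool_pos': array([0.14471377, 0.60738032, 0.23793463]), 'eef_rot': array([ 6.18640401e-04,  7.84713625e-01,  6.19857833e-01, -6.41049338e-04]), 'contact_force': array([ 0.4300189 , -0.0317128 ,  0.05458493]), 'moment': array([-0.01917409, -0.01048561,  0.01036226]), 'gripper_width': 0.9959860695537416}
top {'fx': 483.0087537387018, 'fy': 483.0087537387018, 'cx': 272.68433992410775, 'cy': 212.6188221184931, 'pose': array([[ 1.17267224e-02,  9.90154363e-01, -1.39487708e-01,
         2.67239538e-01],
       [-9.99930679e-01,  1.14643064e-02, -2.68465515e-03,
        -7.25207189e-02],
       [-1.05909318e-03,  1.39509521e-01,  9.90220163e-01,
         1.70588894e+00],
       [ 0.00000000e+00,  0.00000000e+00,  0.00000000e+00,
         1.00000000e+00]])}
side {'fx': 422.9010086909114, 'fy': 422.9010086909114, 'cx': 273.49680952539234, 'cy': 206.95943423596293, 'pose': array([[-0.99961538,  0.01696579, -0.02193763,  0.45656673],
       [-0.02754932, -0.69828213,  0.71529232,  0.76180572],
       [-0.00318315,  0.71562157,  0.69848095,  0.91493586],
       [ 0.        ,  0.        ,  0.        ,  1.        ]])}
```

View pics/top0.png

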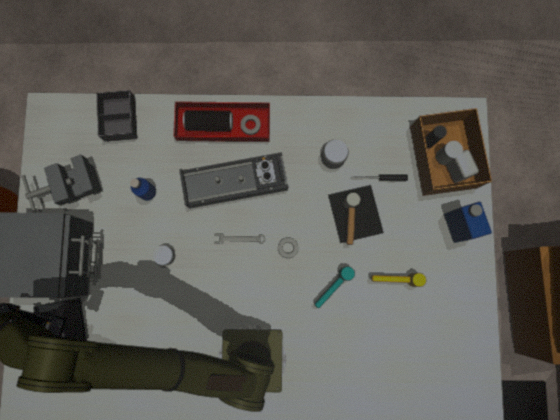

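View pics/side0.png

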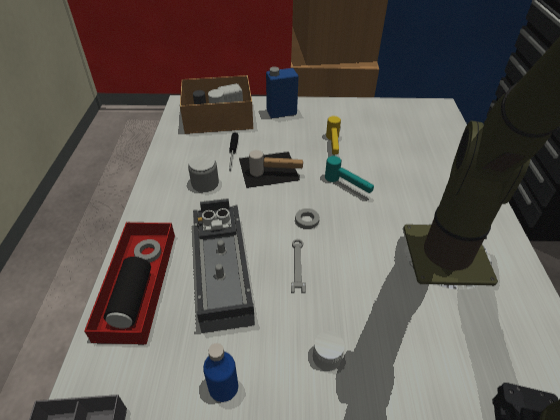

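Candidates for the mallet in the top view: a white head with a wooden handle on the black mat (353,200), turquoise (347,272), yellow (419,280), and a white object in the crate (457,155). The description fits the one on the mat, so I'll check it in a crop.

```bash
cat > h.py <<'E'
import numpy as np,cv2
from workcell import *
def ray(n,u,v):
    c=get_calibration(n);P=np.array(c['pose'])
    d=np.array([(u-c['cx'])/c['fx'],-(v-c['cy'])/c['fy'],-1.]);return P[:3,3],P[:3,:3]@d
def onz(n,u,v,z):
    o,d=ray(n,u,v);return o+d*(z-o[2])/d[2]
def px(n,p):
    c=get_calibration(n);P=np.array(c['pose']);q=P[:3,:3].T@(np.array(p)-P[:3,3])
    return np.array([c['cx']+c['fx']*q[0]/-q[2],c['cy']-c['fy']*q[1]/-q[2]])
def two(a,b):
    o1,d1=ray("top",*a);o2,d2=ray("side",*b)
    A=np.c_[d1,-d2];t=np.linalg.lstsq(A,o2-o1,rcond=None)[0]
    p,q=o1+d1*t[0],o2+d2*t[1];return (p+q)/2,np.linalg.norm(p-q)
E
python3 - <<'E'
import cv2,numpy as np
t=cv2.imread('pics/top0.png');s=cv2.imread('pics/side0.png')
a=cv2.resize(t[140:250,170:300],None,fx=6,fy=5.4,interpolation=3)
a=cv2.resize(t[145:215,170:300],(780,420),interpolation=3)
cv2.imwrite('pics/c1.png',cv2.convertScaleAbs(a,alpha=1.6))
cv2.imwrite('pics/c2.png',cv2.convertScaleAbs(cv2.resize(t[175:255,310:400],(675,600),interpolation=3),alpha=1.6))
cv2.imwrite('pics/c3.png',cv2.convertScaleAbs(cv2.resize(s[190:340,180:270],(360,600),interpolation=3),alpha=1.6))
cv2.imwrite('pics/c4.png',cv2.convertScaleAbs(cv2.resize(s[135:195,230:320],(780,520),interpolation=3),alpha=1.6))
E
```

```text
(no output)
```

View pics/c1.png

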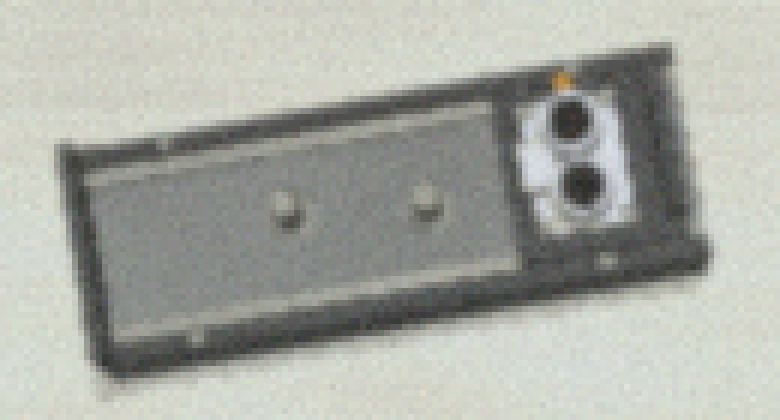

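View pics/c2.png

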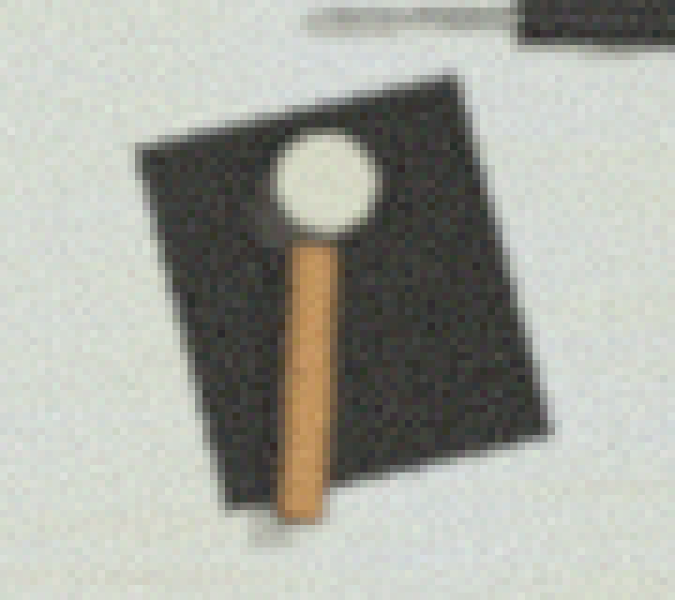

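View pics/c3.png

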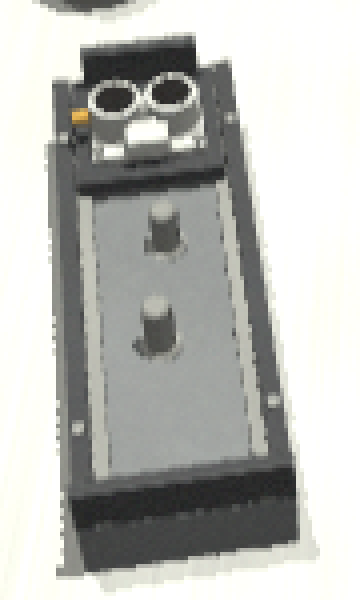

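View pics/c4.png

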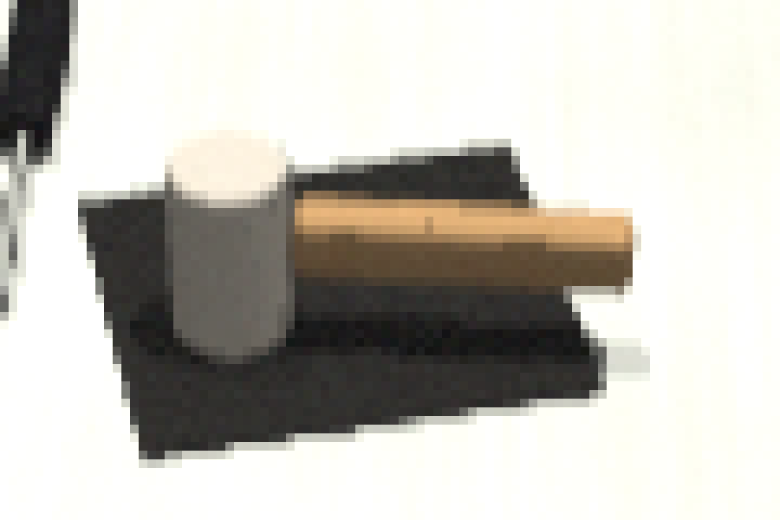

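```bash
python3 - <<'E'
from h import *
t=cv2.imread('pics/top0.png');hsv=cv2.cvtColor(t,cv2.COLOR_BGR2HSV)
# head, handle, mat
roi=np.zeros(t.shape[:2],np.uint8);roi[180:250,325:388]=255
h=cv2.inRange(hsv,(5,90,60),(25,255,255))&roi
ys,xs=np.nonzero(h);rect=cv2.minAreaRect(cv2.findNonZero(h));print('handle',rect,len(xs))
m=np.zeros_like(roi);cv2.circle(m,(353,199),11,255,-1)
hd=cv2.inRange(hsv,(0,0,100),(180,60,255))&m
(u,v),r=cv2.minEnclosingCircle(cv2.findNonZero(hd));M=cv2.moments(hd,True);u,v=M['m10']/M['m00'],M['m01']/M['m00'];print('head',u,v,r)
H=onz('top',u,v,.080);print('head top',H)
x,y,_,_=[0]*4
b=cv2.boxPoints(rect)
b=b[np.argsort(b[:,1])]; a=b[:2].mean(0);e=b[2:].mean(0)
A=onz('top',*a,.062);E=onz('top',*e,.062);print('handle ends',A,E,np.linalg.norm(A-E), 'head-end',np.linalg.norm(E[:2]-H[:2]))
d=(H-E)[:2];print('mallet yaw',np.arctan2(d[1],d[0]),np.arctan2(*(A-E)[1::-1]))
c=lambda x,y:(310+x/7.5-.5+.07,175+y/7.5-.5+.07)
mc=[onz('top',*c(*p),.004) for p in((138,147),(457,75),(552,432),(228,508))]
for p in mc:print('mat',p)
print(np.mean(mc,0),[np.linalg.norm(mc[i]-mc[i-1]) for i in range(4)])
# side check head
print('head2', two((u,v),(230+228/8.667,135+168/8.667)))
f=lambda x,y:(170+x/6-.4,145+y/6-.4); g=lambda x,y:(180+x/4-.4,190+y/4-.4)
for n,a,b in(('pin1',(429,191),(163,207)),('pin2',(290,193),(156,303))):
    print(n,two(f(*a),g(*b)),onz('top',*f(*a),.09),onz('side',*g(*b),.09))
# track wall top outer corners (z .062 at -y end; endstop .085)
for n,p,z in(('-y+x',(670,45),.062),('-y-x',(708,242),.062),('+y+x',(62,148),.085),('+y-x',(103,352),.085)):print(n,onz('top',*f(*p),z))
E
```

```text
handle ((350.5, 225.0), (36.0, 7.0), 90.0) 241
head 352.92424242424244 198.7651515151515 8.529504776000977
head top [ 0.54718181 -0.34136112  0.08      ]
handle ends [ 0.52143774 -0.33566613  0.062     ] [ 0.39737377 -0.33433347  0.062     ] 0.124071133918338 head-end 0.1499727930428307
mallet yaw -0.046876675218590534 -0.0107412893750913
mat [ 0.57590728 -0.26487576  0.004     ]
mat [ 0.61263336 -0.41755728  0.004     ]
mat [ 0.44166529 -0.45951809  0.004     ]
mat [ 0.40399301 -0.30646408  0.004     ]
[ 0.50854974 -0.3621038   0.004     ] [np.float64(0.17687312635084335), np.float64(0.15703645786384404), np.float64(0.17604201283197204), np.float64(0.1576221172042022)]
head2 (array([ 0.5468171 , -0.34202347,  0.0754007 ]), np.float64(0.0022834264779917003))
pin1 (array([0.61848505, 0.04162248, 0.08375192]), np.float64(0.002470813943372257)) [0.61839112 0.04117021 0.09      ] [0.61601976 0.04729055 0.09      ]
pin2 (array([0.61466435, 0.12081389, 0.08543329]), np.float64(0.005168125529455487)) [0.61632016 0.12025198 0.09      ] [0.61118141 0.12483509 0.09      ]
-y+x [ 0.71297045 -0.09558169  0.062     ]
-y-x [ 0.59627345 -0.11860589  0.062     ]
+y+x [0.64217091 0.25203657 0.085     ]
+y-x [0.52428427 0.22425458 0.085     ]
```

```bash
python3 - <<'E'
from h import *
t=cv2.imread('pics/top0.png');hsv=cv2.cvtColor(t,cv2.COLOR_BGR2HSV)
roi=np.zeros(t.shape[:2],np.uint8);roi[180:250,325:388]=255
h=cv2.inRange(hsv,(5,90,60),(25,255,255))&roi
ps=np.array([onz('top',*p,.062)[:2] for p in cv2.findNonZero(h)[:,0].astype(float)],np.float32)
vx,vy,x0,y0=cv2.fitLine(ps,cv2.DIST_L2,0,.01,.01).ravel();vx,vy=(vx,vy) if vx>0 else(-vx,-vy)
H=np.array([.5472,-.3414]);c=np.array([x0,y0])
print('yaw fit',np.arctan2(vy,vx),'centroid',c,'head-centroid yaw',np.arctan2(*(H-c)[::-1]),np.linalg.norm(H-c))
# side handle top
s=cv2.imread('pics/side0.png');hs=cv2.cvtColor(s,cv2.COLOR_BGR2HSV)
yw=np.arctan2(vy,vx);u=np.array([np.cos(yw),np.sin(yw)])
print('grip',H-.042*u, c+(.089-.042)*u)
th=.203;R=np.array([[np.cos(th),-np.sin(th)],[np.sin(th),np.cos(th)]])
for q in([.6185,.0414],[.616,.1208],[.547,-.3414]):print('track local',R.T@(np.array(q)-[.6189,.0655]))
for ang in[.237]:
  R=np.array([[np.cos(ang),-np.sin(ang)],[np.sin(ang),np.cos(ang)]]);print('mallet in mat',R.T@(H-[.5085,-.362]))
E
python3 -m jog '[[[0.03,-0.02,0.02],[0,0,0]],[[0.06,-0.04,0.02],[0,0,0]],[[0.09,-0.07,0.02],[0,0,0]],[[0.12,-0.10,0.02],[0,0,0]],[[0.15,-0.13,0.02],[0,0,0]]]' 1
```

```text
yaw fit -0.06800153 centroid [ 0.45890802 -0.33566052] head-centroid yaw -0.06491437602139263 0.08847833146537669
grip [ 0.50529707 -0.33854614] [ 0.5057994  -0.33885413]
track local [-0.00525055 -0.02352449]
track local [0.00830851 0.05474914]
track local [-0.15245817 -0.38404912]
mallet in mat [0.04245483 0.01093788]
clock: 0.52
tool_pos: [0.2942, 0.478, 0.2584]
eef_rot: [0.0, 0.785, 0.62, -0.0]
contact_force: [0.4, -0.5, -0.3]
gripper_width: 1.0
```

```bash
python3 -m jog '[[[0.03,-0.028,0],[0,0,0.03]],[[0.06,-0.056,0],[0,0,0.06]],[[0.09,-0.084,0],[0,0,0.09]],[[0.12,-0.112,0],[0,0,0.12]],[[0.15,-0.14,0],[0,0,0.167]]]'
python3 -m jog '[[[0.01,-0.04,0],[0,0,0]],[[0.02,-0.08,0],[0,0,0]],[[0.03,-0.12,0],[0,0,0]],[[0.04,-0.16,0],[0,0,0]],[[0.05,-0.2,0],[0,0,0]]]'
python3 -m jog '[[[0,-0.04,0],[0,0,0]],[[0,-0.08,0],[0,0,0]],[[0,-0.12,0],[0,0,0]],[[0,-0.16,0],[0,0,0]],[[0,-0.2,0],[0,0,0]]]'
python3 -m jog '[[[0,-0.04,0],[0,0,0]],[[0,-0.08,0],[0,0,0]],[[0,-0.12,0],[0,0,0]],[[0,-0.16,0],[0,0,0]],[[0,-0.2,0],[0,0,0]]]'
```

```text
clock: 0.93
tool_pos: [0.4441, 0.3378, 0.2585]
eef_rot: [-0.0, 0.73, 0.684, -0.0]
contact_force: [0.3, 0.1, 0.1]
gripper_width: 0.995
clock: 1.35
tool_pos: [0.4931, 0.1375, 0.2585]
eef_rot: [-0.0, 0.73, 0.683, -0.0]
contact_force: [0.4, -0.2, -0.7]
gripper_width: 1.001
clock: 1.77
tool_pos: [0.4926, -0.0623, 0.2586]
eef_rot: [-0.0, 0.73, 0.683, -0.0]
contact_force: [0.7, -0.7, -0.5]
gripper_width: 0.995
clock: 2.18
tool_pos: [0.4925, -0.2624, 0.2585]
eef_rot: [-0.0, 0.73, 0.683, -0.0]
contact_force: [0.5, 1.2, -0.3]
gripper_width: 0.997
```

```bash
python3 -m jog '[[[0.006,-0.038,0],[0,0,0]],[[0.013,-0.076,0],[0,0,0]],[[0.013,-0.076,-0.04],[0,0,0]],[[0.013,-0.076,-0.08],[0,0,0]],[[0.013,-0.076,-0.12],[0,0,0]]]'
python3 -c "
from h import *
cv2.imwrite('pics/s1.png',cv2.resize(capture('side')[110:230,200:360,::-1],(800,600)))"
```

```text
clock: 2.6
tool_pos: [0.5061, -0.3376, 0.1374]
eef_rot: [0.001, 0.731, 0.682, 0.0]
contact_force: [0.7, -0.2, -1.0]
gripper_width: 0.995
```

View pics/s1.png

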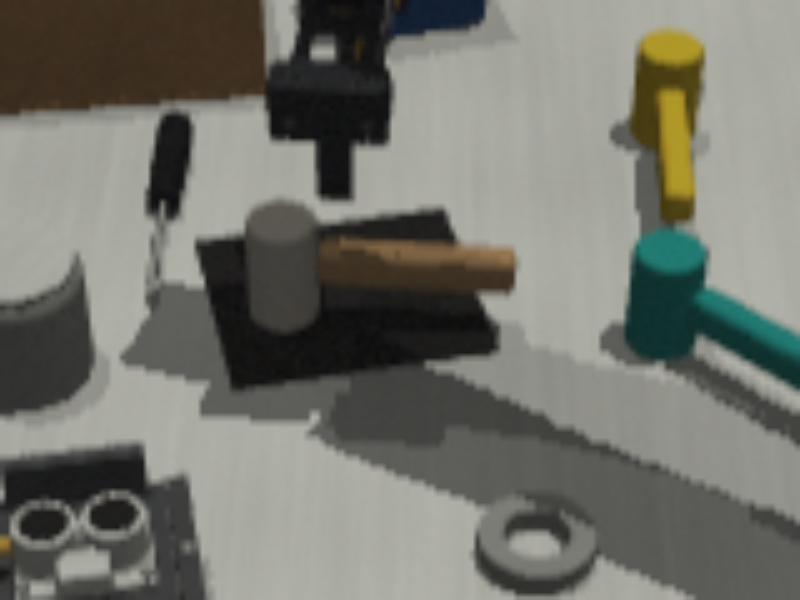

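The fingertip (335,190 in the crop) hangs above the handle root, close to the head edge (319,255). I'll back off 8 mm along the handle while descending.

```bash
python3 -m jog '[[[-0.008,-0.001,-0.03],[0,0,0]],[[-0.008,-0.001,-0.06],[0,0,0]],[[-0.008,-0.001,-0.09],[0,0,0]],[[-0.008,-0.001,-0.109],[0,0,0]],[[-0.008,-0.001,-0.109],[0,0,0]]]'
python3 -m jog '[[[0,0,0],[0,0,0]],[[0,0,0],[0,0,0]],[[0,0,0],[0,0,0]],[[0,0,0],[0,0,0]],[[0,0,0],[0,0,0]]]' 0 60
python3 -m jog '[[[0,0,0],[0,0,0]],[[0,0,0],[0,0,0]],[[0,0,0],[0,0,0]],[[0,0,0],[0,0,0]],[[0,0,0],[0,0,0]]]' 0 60
python3 -c "
from h import *
cv2.imwrite('pics/s2.png',cv2.resize(capture('side')[110:230,200:360,::-1],(800,600)))"
```

```text
clock: 3.07
tool_pos: [0.4959, -0.3359, 0.0267]
eef_rot: [-0.003, 0.73, 0.683, -0.001]
contact_force: [-1.2, -0.9, -0.3]
gripper_width: 0.996
clock: 3.48
tool_pos: [0.4989, -0.3378, 0.0311]
eef_rot: [0.001, 0.73, 0.683, 0.0]
contact_force: [0.2, -0.6, 0.9]
gripper_width: 0.647
clock: 3.9
tool_pos: [0.4982, -0.3373, 0.0297]
eef_rot: [-0.0, 0.73, 0.683, 0.0]
contact_force: [0.3, 1.7, 0.3]
gripper_width: 0.27
```

View pics/s2.png

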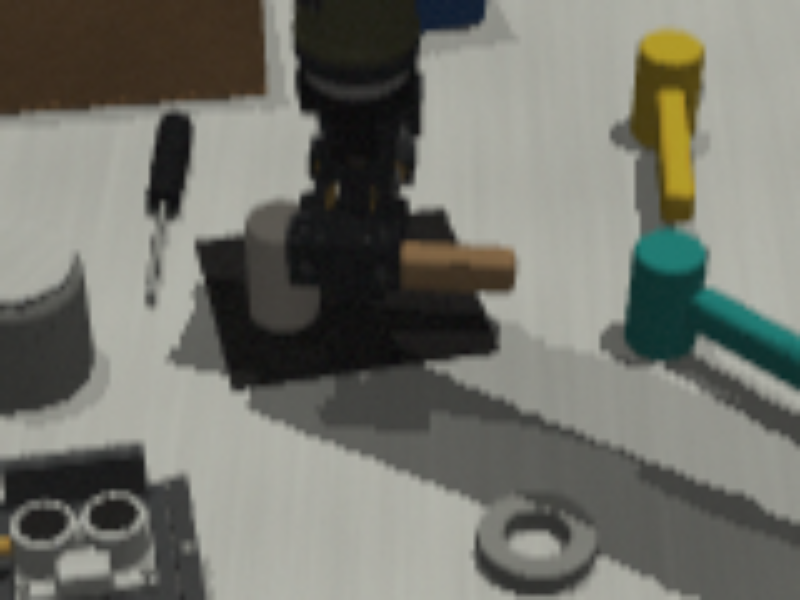

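The gripper straddles the handle beside the head (400,260) and the head has not been disturbed. I'll finish closing and lift.

```bash
python3 -m jog '[[[0,0,0],[0,0,0]],[[0,0,0],[0,0,0]],[[0,0,0.02],[0,0,0]],[[0,0,0.05],[0,0,0]],[[0,0,0.09],[0,0,0]]]' 0 60
python3 -m jog '[[[0,0,0.04],[0,0,0.06]],[[0,0,0.08],[0,0,0.12]],[[0,0,0.11],[0,0,0.18]],[[0,0,0.11],[0,0,0.24]],[[0,0,0.11],[0,0,0.27]]]'
python3 -c "
from h import *
cv2.imwrite('pics/s3.png',cv2.resize(capture('side')[60:210,200:400,::-1],(800,600)))
cv2.imwrite('pics/t3.png',cv2.resize(capture('top')[165:255,300:420,::-1],(800,600)))"
```

```text
clock: 4.37
tool_pos: [0.4954, -0.3361, 0.1176]
eef_rot: [-0.004, 0.73, 0.683, -0.001]
contact_force: [0.0, -0.1, -3.1]
gripper_width: 0.243
clock: 4.78
tool_pos: [0.4984, -0.3379, 0.2312]
eef_rot: [0.001, 0.631, 0.776, -0.0]
contact_force: [-0.5, -0.3, -4.5]
gripper_width: 0.24
```

View pics/s3.png

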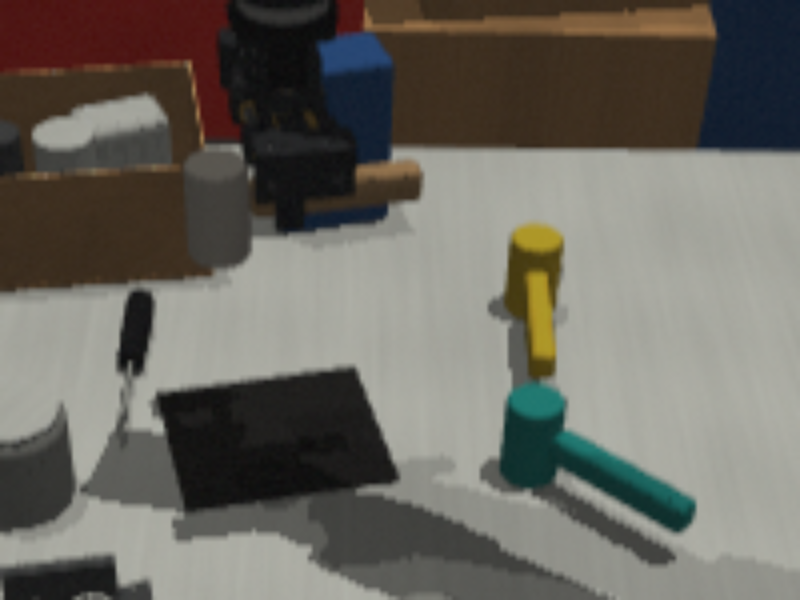

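View pics/t3.png

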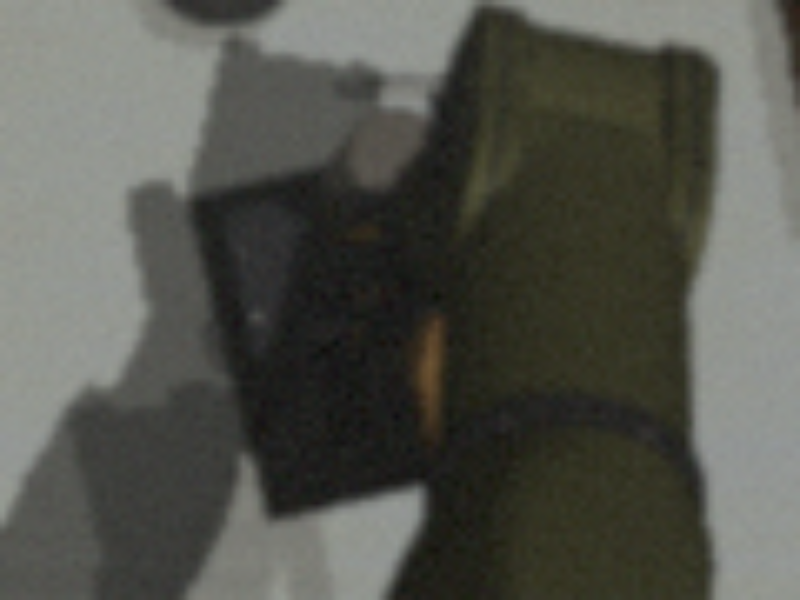

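```bash
python3 -m jog '[[[0.008,0.04,0],[0,0,0]],[[0.016,0.08,0],[0,0,0]],[[0.024,0.12,0],[0,0,0]],[[0.032,0.16,0],[0,0,0]],[[0.04,0.195,0],[0,0,0]]]'
python3 -m jog '[[[0.008,0.04,0],[0,0,0]],[[0.016,0.08,0],[0,0,0]],[[0.024,0.12,0],[0,0,0]],[[0.032,0.15,0],[0,0,0]],[[0.038,0.175,-0.02],[0,0,0]]]'
python3 -m jog '[[[0,0,-0.02],[0,0,0]],[[0,0,-0.04],[0,0,0]],[[0,0,-0.055],[0,0,0]],[[0,0,-0.055],[0,0,0]],[[0,0,-0.055],[0,0,0]]]'
python3 -c "
from h import *
cv2.imwrite('pics/s4.png',cv2.resize(capture('side')[170:320,150:350,::-1],(800,600)))
cv2.imwrite('pics/t4.png',cv2.resize(capture('top')[145:250,160:300,::-1],(800,600)))"
```

```text
clock: 5.3
tool_pos: [0.5368, -0.1392, 0.2278]
eef_rot: [-0.002, 0.632, 0.775, -0.001]
contact_force: [0.6, -0.3, -4.4]
gripper_width: 0.241
clock: 5.72
tool_pos: [0.5778, 0.0371, 0.2109]
eef_rot: [0.001, 0.631, 0.776, 0.002]
contact_force: [2.2, -0.4, -3.4]
gripper_width: 0.24
clock: 6.13
tool_pos: [0.5745, 0.0323, 0.1529]
eef_rot: [-0.002, 0.632, 0.775, -0.002]
contact_force: [-0.0, 0.3, -4.3]
gripper_width: 0.238
```

View pics/s4.png

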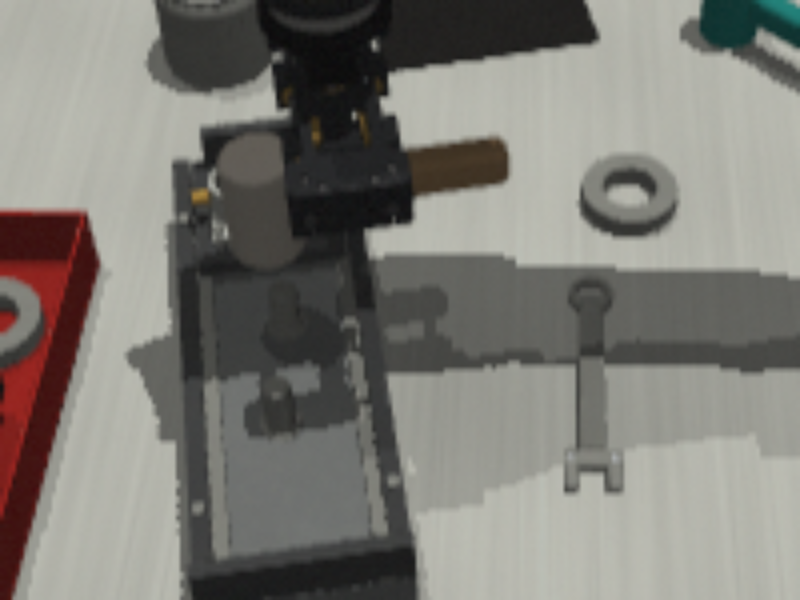

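View pics/t4.png

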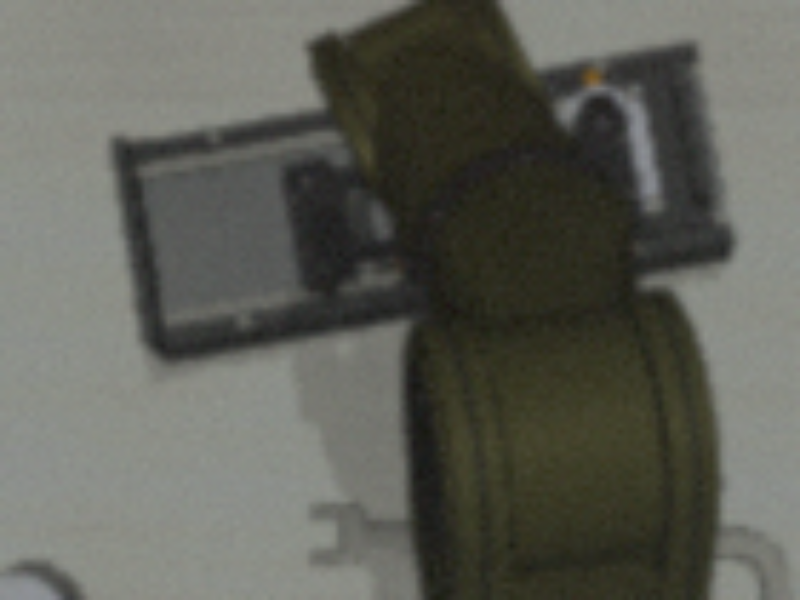

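```bash
python3 - <<'E'
from h import *
T=np.array([.5745,.0323,.1529]);u=np.array([np.cos(.203),np.sin(.203),0])
for o in(.045,.049):
  b=T+o*u+[0,0,-.0257]; t=b+[0,0,.076]
  print(o,b,px('side',b),px('side',t))
  fr=b+np.array([0,.024,0]);print('bottom front',px('side',fr)*4-[600,680])
s=cv2.imread('pics/s4.png')
print('meas top center', onz('side',150+253/4,170+157/4,.2032),'bot front',onz('side',150+265/4,170+268/4,.1272))
print('pin1 p', px('side',[.6185,.0414,.09])*4-[600,680], px('side',[.6185,.0414,.085])*4-[600,680],px('side',[.616,.1208,.09])*4-[600,680],px('side',[.6185,.0414,.05])*4-[600,680])
E
```

```text
0.045 [0.61857598 0.04137239 0.1272    ] [218.27841728 229.86547807] [215.29266299 208.42425784]
bottom front [268.44584924 267.90699137]
0.049 [0.62249384 0.04217882 0.1272    ] [216.69435424 230.0725502 ] [213.62435231 208.63178993]
bottom front [262.00396438 268.76208381]
meas top center [0.62311932 0.04430827 0.2032    ] bot front [0.62070977 0.06550236 0.1272    ]
pin1 p [278.6493098  278.44482782] [279.358401   283.53938118] [267.36579211 376.00278181] [284.19854791 318.31401469]
```

```bash
python3 -m jog '[[[-0.002,0,-0.02],[0,0,0]],[[-0.002,0,-0.03],[0,0,0]],[[-0.002,0,-0.035],[0,0,0]],[[-0.002,0,-0.04],[0,0,0]],[[-0.002,0,-0.045],[0,0,0]]]'
python3 -m jog '[[[0,0,-0.005],[0,0,0]],[[0,0,-0.01],[0,0,0]],[[0,0,-0.015],[0,0,0]],[[0,0,-0.015],[0,0,0]],[[0,0,-0.015],[0,0,0]]]'
python3 -c "
from h import *
cv2.imwrite('pics/s5.png',cv2.resize(capture('side')[170:320,150:350,::-1],(800,600)))"
```

```text
clock: 6.65
tool_pos: [0.5743, 0.0325, 0.1101]
eef_rot: [0.0, 0.632, 0.775, 0.0]
contact_force: [-4.1, -0.7, 5.4]
gripper_width: 0.24
clock: 7.07
tool_pos: [0.5745, 0.0326, 0.0952]
eef_rot: [0.0, 0.632, 0.775, 0.0]
contact_force: [-1.3, -1.1, -0.0]
gripper_width: 0.242
```

View pics/s5.png

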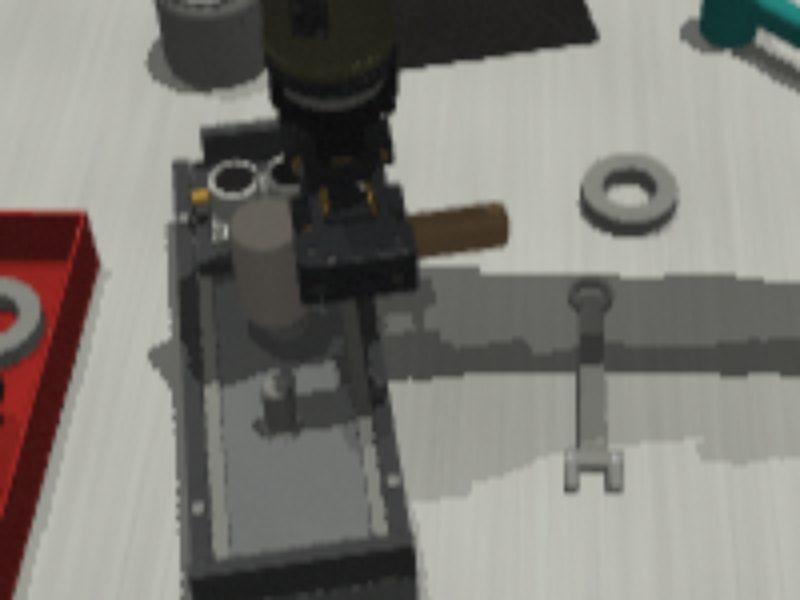

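Head sits on pin 1 (about 280,325) with pin 2 free at (280,395). Continue pressing.

```bash
python3 -m jog '[[[0,0,-0.005],[0,0,0]],[[0,0,-0.01],[0,0,0]],[[0,0,-0.014],[0,0,0]],[[0,0,-0.016],[0,0,0]],[[0,0,-0.016],[0,0,0]]]'
python3 -m jog '[[[0,0,-0.003],[0,0,0]],[[0,0,-0.003],[0,0,0]]]'
python3 -c "
from h import *
print(get_state()['contact_force'],get_state()['tool_pos'])
cv2.imwrite('pics/s6.png',cv2.resize(capture('side')[170:320,150:350,::-1],(800,600)))"
```

```text
clock: 7.53
tool_pos: [0.5745, 0.0326, 0.0791]
eef_rot: [0.0, 0.632, 0.775, 0.0]
contact_force: [-2.5, -0.3, 4.3]
gripper_width: 0.241
clock: 7.7
tool_pos: [0.5744, 0.0326, 0.0762]
eef_rot: [0.0, 0.632, 0.775, 0.0]
contact_force: [-3.3, -1.1, 5.1]
gripper_width: 0.24
[-3.29548159 -1.10536738  5.07089541] [0.5744078  0.03258589 0.07621656]
```

View pics/s6.png

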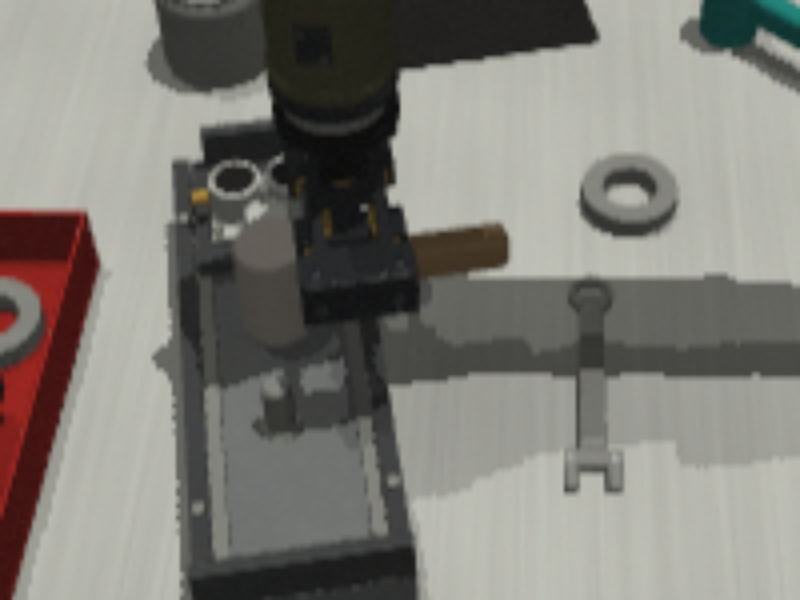

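```bash
python3 -m jog '[[[0,0,-0.002],[0,0,0]],[[0,0,-0.002],[0,0,0]]]'
python3 -m jog '[[[0,0,-0.002],[0,0,0]],[[0,0,-0.002],[0,0,0]]]'
python3 -m jog '[[[0,0,-0.002],[0,0,0]],[[0,0,-0.002],[0,0,0]]]'
```

```text
clock: 7.92
tool_pos: [0.5743, 0.0325, 0.0751]
eef_rot: [0.0, 0.632, 0.775, 0.0]
contact_force: [-5.1, -1.6, 12.9]
gripper_width: 0.244
clock: 8.08
tool_pos: [0.5736, 0.0326, 0.0741]
eef_rot: [0.0, 0.632, 0.775, -0.0]
contact_force: [-9.4, -1.2, 23.2]
gripper_width: 0.241
clock: 8.25
tool_pos: [0.5725, 0.0324, 0.0724]
eef_rot: [-0.0, 0.632, 0.775, -0.001]
contact_force: [-10.7, -1.9, 27.2]
gripper_width: 0.243
```

Force climbed to 27 N with z stalled, so the face is on the floor. Lift and move toward pin 2, then look.

```bash
python3 -m jog '[[[0,0,0.03],[0,0,0]],[[0,0,0.06],[0,0,0]],[[0,0,0.085],[0,0,0]],[[-0.001,0.04,0.085],[0,0,0]],[[-0.002,0.079,0.085],[0,0,0]]]'
python3 -m jog '[[[0,0,0],[0,0,0]],[[0,0,0],[0,0,0]],[[0,0,0],[0,0,0]]]'
python3 -c "
from h import *
cv2.imwrite('pics/s7.png',cv2.resize(capture('side')[170:320,150:350,::-1],(800,600)))"
```

```text
clock: 8.67
tool_pos: [0.5744, 0.1089, 0.1563]
eef_rot: [0.002, 0.635, 0.773, 0.001]
contact_force: [0.2, 1.9, -4.1]
gripper_width: 0.247
clock: 8.92
tool_pos: [0.5719, 0.1118, 0.1542]
eef_rot: [-0.0, 0.631, 0.776, -0.0]
contact_force: [0.1, 0.1, -4.2]
gripper_width: 0.248
```

View pics/s7.png

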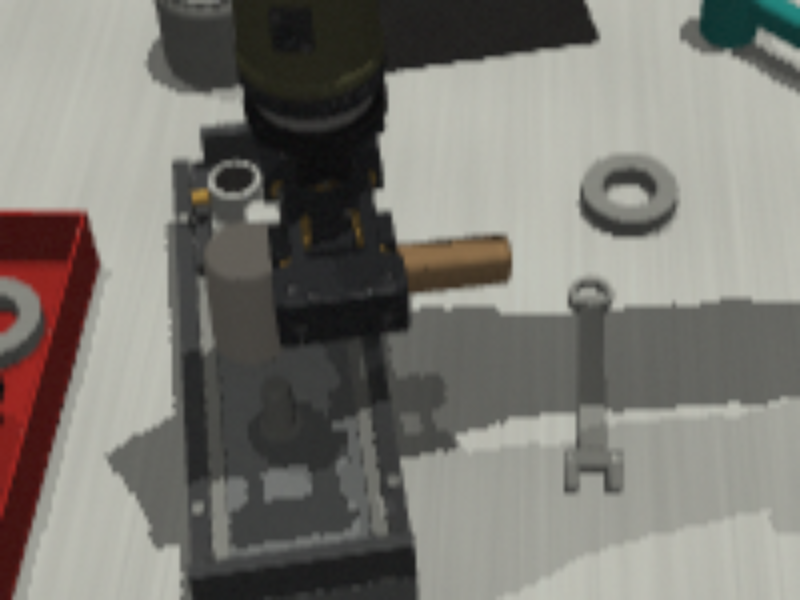

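```bash
python3 - <<'E'
from h import *
print(onz('side',150+247/4,170+343/4,.1285), onz('side',150+277/4,170+385/4,.085),onz('side',150+277/4,170+385/4,.09))
print(onz('side',150+239/4,170+243/4,.2045))
u=np.array([np.cos(.203),np.sin(.203)]);print(np.array([.5719,.1118])+.048*u)
E
```

```text
[0.62374374 0.12636445 0.1285    ] [0.61018625 0.12370141 0.085     ] [0.60926076 0.12754571 0.09      ]
[0.62175942 0.11526892 0.2045    ]
[0.61891438 0.12147721]
```

```bash
python3 -m jog '[[[-0.006,0,-0.02],[0,0,0]],[[-0.006,0,-0.03],[0,0,0]],[[-0.006,0,-0.035],[0,0,0]],[[-0.006,0,-0.04],[0,0,0]],[[-0.006,0,-0.045],[0,0,0]]]'
python3 -m jog '[[[0,0,-0.005],[0,0,0]],[[0,0,-0.01],[0,0,0]],[[0,0,-0.015],[0,0,0]],[[0,0,-0.02],[0,0,0]],[[0,0,-0.025],[0,0,0]]]'
python3 -m jog '[[[0,0,-0.003],[0,0,0]],[[0,0,-0.006],[0,0,0]],[[0,0,-0.009],[0,0,0]],[[0,0,-0.009],[0,0,0]]]'
python3 -c "
from h import *
cv2.imwrite('pics/s8.png',cv2.resize(capture('side')[170:320,150:350,::-1],(800,600)))"
```

```text
clock: 9.38
tool_pos: [0.5661, 0.1108, 0.1097]
eef_rot: [0.0, 0.632, 0.775, -0.001]
contact_force: [-4.4, -2.6, 5.6]
gripper_width: 0.243
clock: 9.8
tool_pos: [0.5661, 0.1108, 0.0855]
eef_rot: [0.0, 0.632, 0.775, -0.0]
contact_force: [-4.3, -2.8, 6.7]
gripper_width: 0.243
clock: 10.13
tool_pos: [0.5661, 0.1108, 0.0762]
eef_rot: [0.0, 0.632, 0.775, -0.0]
contact_force: [-3.9, -2.0, 5.3]
gripper_width: 0.246
```

View pics/s8.png

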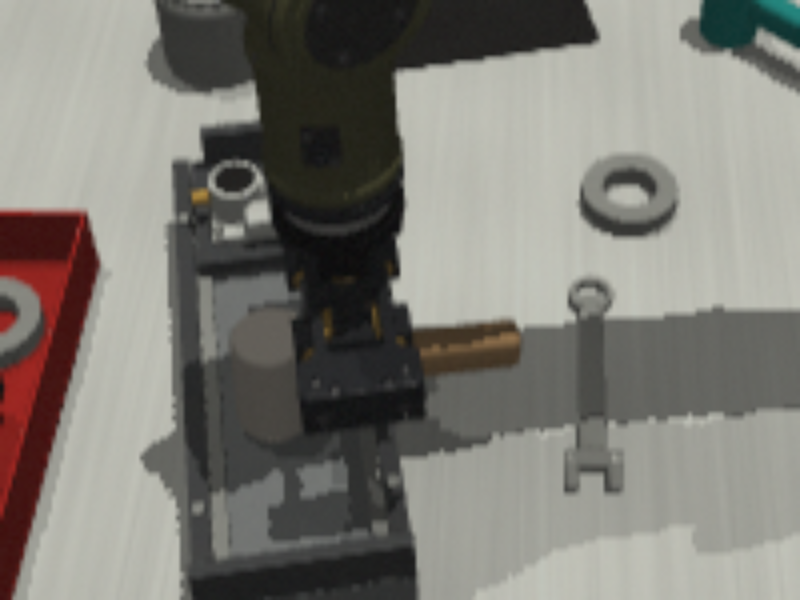

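```bash
python3 -m jog '[[[0,0,-0.002],[0,0,0]],[[0,0,-0.002],[0,0,0]]]'
python3 -m jog '[[[0,0,-0.002],[0,0,0]],[[0,0,-0.002],[0,0,0]]]'
python3 -m jog '[[[0,0,-0.002],[0,0,0]],[[0,0,-0.002],[0,0,0]]]'
python3 -m jog '[[[0,0,0.02],[0,0,0]],[[0,0,0.06],[0,0,0]],[[0,0,0.10],[0,0,0]],[[-0.04,-0.01,0.12],[0,0,0]],[[-0.08,-0.02,0.12],[0,0,0]]]'
python3 -m jog '[[[-0.04,-0.03,0],[0,0,0]],[[-0.04,-0.03,0],[0,0,0]]]'
python3 -c "
from h import *
cv2.imwrite('pics/s9.png',cv2.resize(capture('side')[170:320,150:350,::-1],(800,600)))"
```

```text
clock: 10.35
tool_pos: [0.5661, 0.1108, 0.0744]
eef_rot: [0.0, 0.632, 0.775, -0.0]
contact_force: [-4.4, -3.2, 5.7]
gripper_width: 0.245
clock: 10.52
tool_pos: [0.5659, 0.1108, 0.0733]
eef_rot: [0.0, 0.632, 0.775, -0.001]
contact_force: [-7.1, -3.2, 13.9]
gripper_width: 0.241
clock: 10.68
tool_pos: [0.5652, 0.1107, 0.0722]
eef_rot: [0.0, 0.632, 0.775, -0.001]
contact_force: [-10.4, -3.0, 22.5]
gripper_width: 0.243
clock: 11.1
tool_pos: [0.4951, 0.0949, 0.1938]
eef_rot: [0.004, 0.632, 0.775, 0.007]
contact_force: [-0.7, -0.2, -4.8]
gripper_width: 0.24
clock: 11.27
tool_pos: [0.4415, 0.0576, 0.1895]
eef_rot: [-0.002, 0.632, 0.775, -0.005]
contact_force: [-1.4, -1.2, -4.3]
gripper_width: 0.246
```

View pics/s9.png

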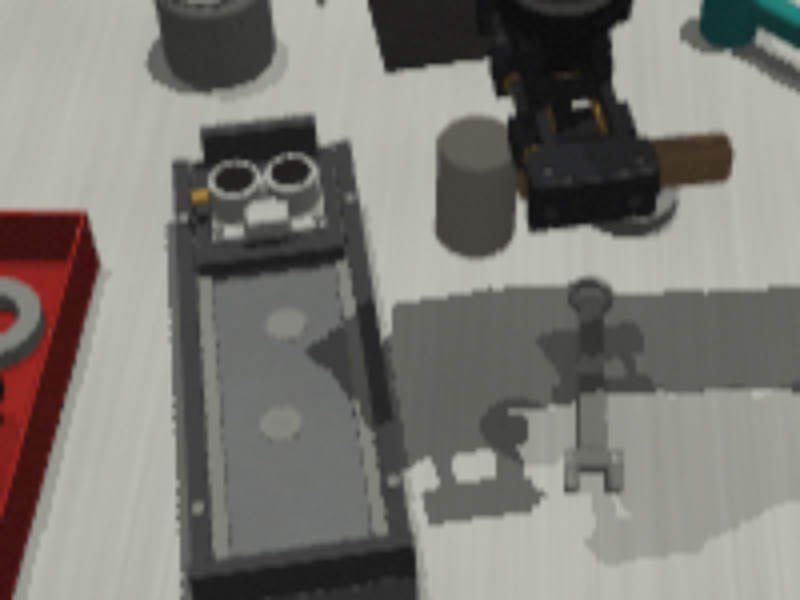

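```bash
python3 -c "
from h import *
s=capture('side')[:,:,::-1]
c=cv2.convertScaleAbs(s,alpha=1.4)
cv2.imwrite('pics/s10.png',cv2.resize(c[240:285,200:245],(600,600),interpolation=3))
print(onz('side',150+286/4,170+323/4,.05),onz('side',150+281/4,170+424/4,.05))"
```

```text
[0.61683855 0.0453864  0.05      ] [0.61049788 0.12727947 0.05      ]
```

View pics/s10.png

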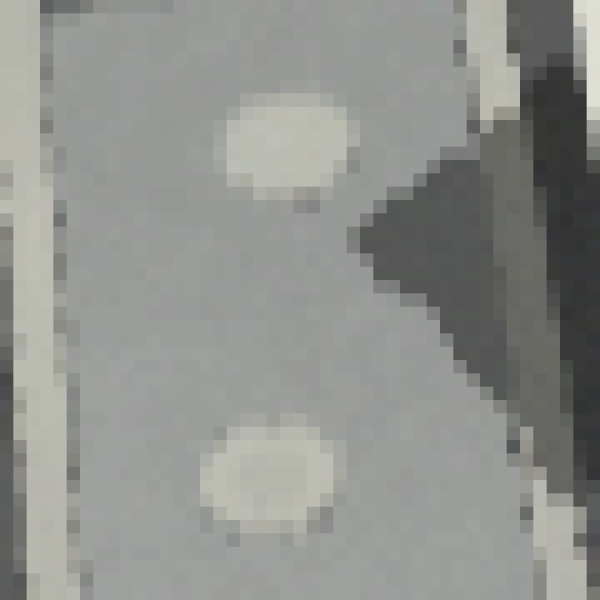

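```bash
python3 - <<'E'
from h import *
s=capture('side')[:,:,::-1]; st=get_state();print(st['tool_pos'],st['clock'])
c=cv2.convertScaleAbs(s,alpha=1.5)
cv2.imwrite('pics/s11.png',cv2.resize(c[185:245,245:345],(800,480),interpolation=3))
T=np.array(st['tool_pos']);u=np.array([np.cos(.203),np.sin(.203),0]);w=np.array([-u[1],u[0],0])
f=lambda p:((px('side',p)-[245,185]+.5)*8).round()
b=T+.047*u-[0,0,.0257]
cam=np.array(get_calibration('side')['pose'])[:3,3];d=cam-b;d[2]=0;d/=np.linalg.norm(d);r=np.array([-d[1],d[0],0])
for sgn in(-1,1):
  print('edge',sgn,f(b+sgn*.024*r),f(b+sgn*.024*r+[0,0,.076]))
e=b-.154*u+[0,0,.044]
for z in(.014,-.014):print('handle end',f(e+[0,0,z]+w*.011),f(e+[0,0,z]-w*.011))
E
```

```text
[0.44972275 0.06199254 0.18997725] 11.4167
edge -1 [ 93. 362.] [ 85. 182.]
edge 1 [253. 359.] [253. 178.]
handle end [696. 184.] [675. 134.]
handle end [687. 252.] [667. 201.]
```

View pics/s11.png

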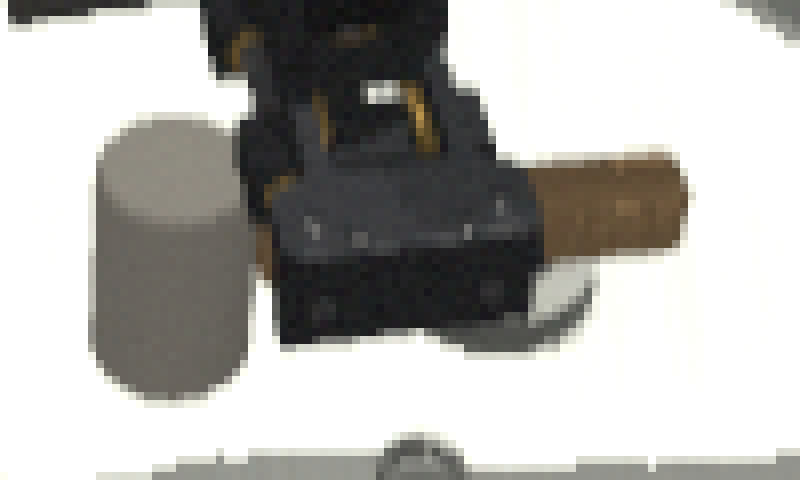

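Both pins show as flat discs level with the floor, (286,323) and (281,424). The mallet is about 3° head-up in the grip, at most about 1 mm of pin height. Now return the mallet with its original yaw, and turn +0.05 about y to level it.

```bash
python3 -m jog '[[[0.005,-0.04,0],[0,0,-0.06]],[[0.01,-0.08,0],[0,0,-0.12]],[[0.015,-0.12,0],[0,0,-0.18]],[[0.02,-0.16,0],[0,0,-0.24]],[[0.025,-0.2,0],[0,0,-0.27]]]'
python3 -m jog '[[[0.005,-0.04,0],[0,0,0]],[[0.01,-0.08,0],[0,0.03,0]],[[0.015,-0.12,0],[0,0.05,0]],[[0.02,-0.16,0],[0,0.05,0]],[[0.023,-0.199,0],[0,0.05,0]]]'
python3 -m jog '[[[0,0,-0.03],[0,0,0]],[[0,0,-0.06],[0,0,0]],[[0,0,-0.09],[0,0,0]],[[0,0,-0.12],[0,0,0]],[[0,0,-0.13],[0,0,0]]]'
python3 -m jog '[[[0,0,0],[0,0,0]],[[0,0,0],[0,0,0]]]'
python3 -c "
from h import *
cv2.imwrite('pics/s12.png',cv2.resize(capture('side')[110:230,200:360,::-1],(800,600)))"
```

```text
clock: 11.83
tool_pos: [0.4768, -0.1392, 0.1896]
eef_rot: [0.001, 0.731, 0.682, 0.001]
contact_force: [1.5, -0.6, -4.0]
gripper_width: 0.244
clock: 12.25
tool_pos: [0.5, -0.3392, 0.1894]
eef_rot: [-0.016, 0.73, 0.683, -0.017]
contact_force: [1.2, -0.5, -4.4]
gripper_width: 0.239
clock: 12.67
tool_pos: [0.4968, -0.3356, 0.0551]
eef_rot: [-0.019, 0.73, 0.683, -0.019]
contact_force: [-0.9, 0.5, -4.8]
gripper_width: 0.24
clock: 12.83
tool_pos: [0.4987, -0.3367, 0.0598]
eef_rot: [-0.017, 0.73, 0.683, -0.018]
contact_force: [-0.4, -0.5, -2.6]
gripper_width: 0.243
```

View pics/s12.png

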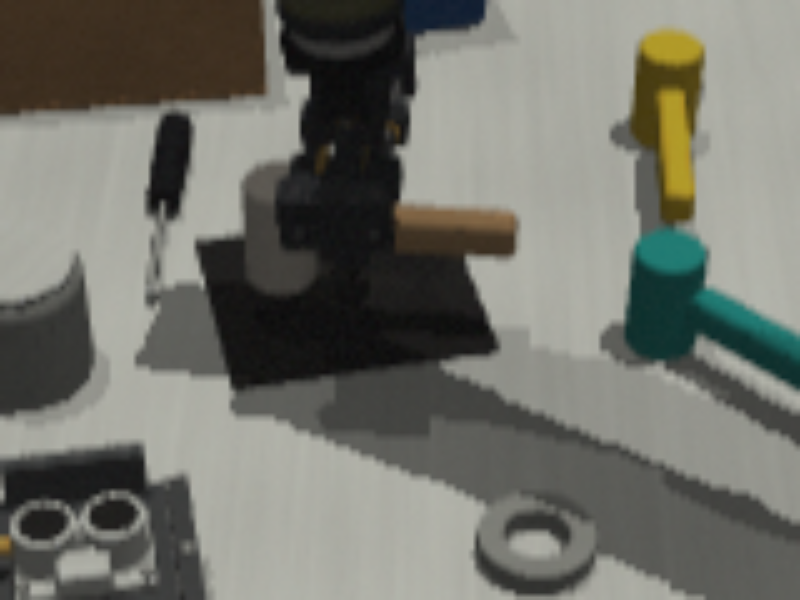

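Head is upright above the mat (280,230). Lower gently until contact.

```bash
python3 -m jog '[[[0,0,-0.01],[0,0,0]],[[0,0,-0.02],[0,0,0]],[[0,0,-0.026],[0,0,0]],[[0,0,-0.026],[0,0,0]]]'
python3 -m jog '[[[0,0,-0.002],[0,0,0]],[[0,0,-0.002],[0,0,0]],[[0,0,-0.002],[0,0,0]]]'
python3 -m jog '[[[0,0,-0.002],[0,0,0]],[[0,0,-0.002],[0,0,0]],[[0,0,-0.002],[0,0,0]]]'
```

```text
clock: 13.22
tool_pos: [0.4965, -0.3362, 0.0324]
eef_rot: [-0.018, 0.73, 0.683, -0.019]
contact_force: [-0.5, 0.5, -4.1]
gripper_width: 0.242
clock: 13.47
tool_pos: [0.4976, -0.3366, 0.0318]
eef_rot: [-0.017, 0.73, 0.683, -0.018]
contact_force: [0.9, 0.4, -4.3]
gripper_width: 0.245
clock: 13.72
tool_pos: [0.4974, -0.3366, 0.0296]
eef_rot: [-0.017, 0.73, 0.683, -0.018]
contact_force: [0.6, -0.3, -4.2]
gripper_width: 0.247
```

```bash
python3 -m jog '[[[0,0,-0.002],[0,0,0]],[[0,0,-0.002],[0,0,0]],[[0,0,-0.002],[0,0,0]]]'
python3 -m jog '[[[0,0,-0.0015],[0,0,0]],[[0,0,-0.0015],[0,0,0]],[[0,0,-0.0015],[0,0,0]]]'
```

```text
clock: 13.97
tool_pos: [0.4973, -0.3367, 0.0287]
eef_rot: [-0.017, 0.73, 0.683, -0.018]
contact_force: [-3.1, 1.4, 4.7]
gripper_width: 0.243
clock: 14.22
tool_pos: [0.4969, -0.3368, 0.0283]
eef_rot: [-0.017, 0.73, 0.683, -0.019]
contact_force: [-5.3, 2.1, 14.7]
gripper_width: 0.24
```

```bash
python3 -m jog '[[[0,0,0.002],[0,0,0]],[[0,0,0.002],[0,0,0]]]'
python3 -m jog '[[[0,0,0],[0,0,0]],[[0,0,0],[0,0,0]],[[0,0,0],[0,0,0]],[[0,0,0],[0,0,0]],[[0,0,0],[0,0,0]]]' 0.8 20
python3 -m jog '[[[0,0,0],[0,0,0]],[[0,0,0],[0,0,0]],[[0,0,0.02],[0,0,0]],[[0,0,0.06],[0,0,0]],[[0,0,0.1],[0,-0.04,0]]]'
python3 -m jog '[[[0,0,0.03],[0,-0.01,0]],[[0,0,0.07],[0,-0.01,0]],[[0,0,0.08],[0,-0.01,0]]]' 0 20
python3 -c "
from h import *
cv2.imwrite('pics/s13.png',cv2.resize(capture('side')[110:230,200:360,::-1],(800,600)))"
```

```text
clock: 14.38
tool_pos: [0.4979, -0.3368, 0.0289]
eef_rot: [-0.016, 0.73, 0.683, -0.018]
contact_force: [-2.8, -0.4, 0.5]
gripper_width: 0.245
clock: 14.8
tool_pos: [0.4976, -0.3366, 0.028]
eef_rot: [-0.017, 0.73, 0.683, -0.018]
contact_force: [0.2, -0.7, 0.6]
gripper_width: 0.594
clock: 15.22
tool_pos: [0.4985, -0.3352, 0.128]
eef_rot: [-0.004, 0.73, 0.684, -0.003]
contact_force: [0.8, -0.2, 0.2]
gripper_width: 0.802
clock: 15.47
tool_pos: [0.4998, -0.3379, 0.214]
eef_rot: [0.004, 0.731, 0.683, 0.001]
contact_force: [0.4, 0.2, 0.4]
gripper_width: 0.601
```

View pics/s13.png

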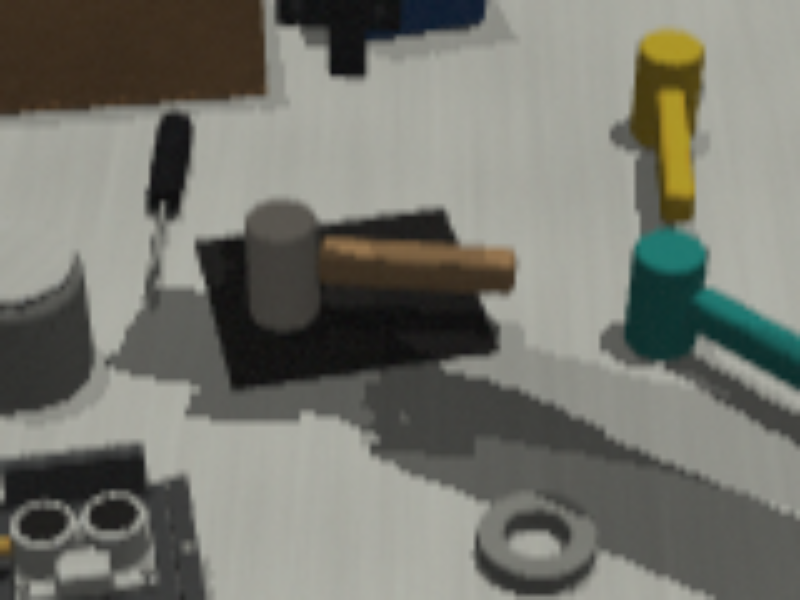

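The mallet stands where it started, head at (283,265). Now locate the carrier's back plate (top edge in s9 from about (203,128) to (314,118)).

```bash
python3 - <<'E'
from h import *
for p in((204,129),(314,117)):print(onz('side',150+p[0]/4,170+p[1]/4,.101))
th=.203;u=np.array([np.cos(th),np.sin(th)]);w=np.array([-u[1],u[0]]);C=np.array([.6189,.0655])
f=lambda x,y:(170+x/6-.4,145+y/6-.4)
for p in((508,110),(520,265)):
  q=onz('top',*f(*p),.069);print('front',q,'local',(q[:2]-C)@u,(q[:2]-C)@w)
for y in(-.175,-.20,-.23,.07):print(y,C+y*w)
for p in((204,129),(314,117)):
  q=onz('side',150+p[0]/4,170+p[1]/4,.101);print((q[:2]-C)@u,(q[:2]-C)@w)
E
```

```text
[ 0.68481972 -0.08560886  0.101     ]
[ 0.60935877 -0.09964553  0.101     ]
front [ 0.6713241  -0.00208115  0.069     ] local 0.03772268860013772 -0.07676260046147595
front [ 0.58017839 -0.01052926  0.069     ] local -0.053254665537765734 -0.06666147917390414
-0.175 [ 0.65418151 -0.10590658]
-0.2 [ 0.65922173 -0.13039323]
-0.23 [ 0.66526999 -0.15977722]
0.07 [0.6047874  0.13406263]
0.03410128238687441 -0.16129599502950628
-0.042640078875125 -0.15983086441846409
```

```bash
python3 -c "
from h import *
print(onz('top',335,150,.09))"
python3 -m jog '[[[0.03,0.02,0],[0,0,0.06]],[[0.055,0.045,0],[0,0,0.12]],[[0.08,0.07,0],[0,0,0.18]],[[0.1,0.1,0],[0,0,0.24]],[[0.12,0.13,0],[0,0,0.27]]]' 0 40
python3 -m jog '[[[0.02,0.03,0],[0,0,0]],[[0.04,0.052,0],[0,0,0]],[[0.04,0.052,-0.03],[0,0,0]],[[0.04,0.052,-0.06],[0,0,0]],[[0.04,0.052,-0.06],[0,0,0]]]'
python3 -c "
from h import *
print(get_state()['tool_pos'])
cv2.imwrite('pics/s14.png',cv2.resize(capture('side')[120:300,150:390,::-1],(800,600)))
cv2.imwrite('pics/t14.png',cv2.resize(capture('top')[125:230,160:360,::-1],(800,420)))"
```

```text
[ 0.71492151 -0.27999456  0.09      ]
clock: 15.93
tool_pos: [0.6176, -0.2053, 0.2062]
eef_rot: [-0.001, 0.631, 0.776, -0.0]
contact_force: [0.3, -0.5, -0.2]
gripper_width: 0.173
clock: 16.35
tool_pos: [0.6526, -0.1533, 0.1406]
eef_rot: [-0.006, 0.631, 0.776, -0.004]
contact_force: [-1.8, -0.9, -1.2]
gripper_width: 0.005
[ 0.65262591 -0.15333808  0.14062513]
```

View pics/s14.png

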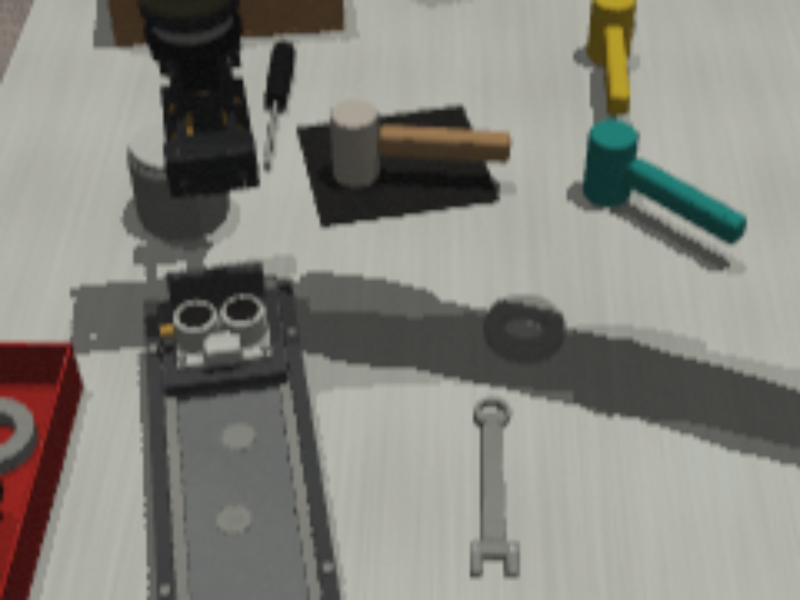

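View pics/t14.png

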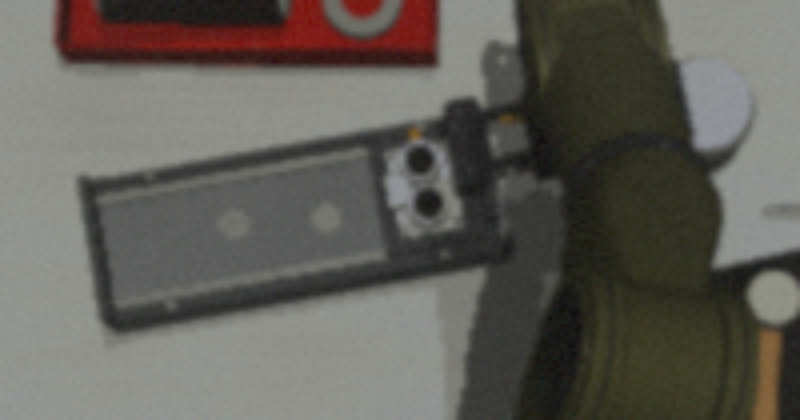

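```bash
python3 -m jog '[[[0,0,-0.03],[0,0,0]],[[0,0,-0.06],[0,0,0]],[[0,0,-0.077],[0,0,0]],[[0,0,-0.077],[0,0,0]],[[0,0,-0.077],[0,0,0]]]'
python3 -c "
from h import *
print(get_state()['tool_pos'],px('side',get_state()['tool_pos']))
cv2.imwrite('pics/s15.png',cv2.resize(capture('side')[120:300,150:390,::-1],(800,600)))"
```

```text
clock: 16.87
tool_pos: [0.6579, -0.1551, 0.072]
eef_rot: [0.0, 0.632, 0.775, 0.0]
contact_force: [-0.3, 0.3, 0.2]
gripper_width: 0.005
[ 0.65786016 -0.15510247  0.07204691] [214.82880527 193.25131367]
```

View pics/s15.png

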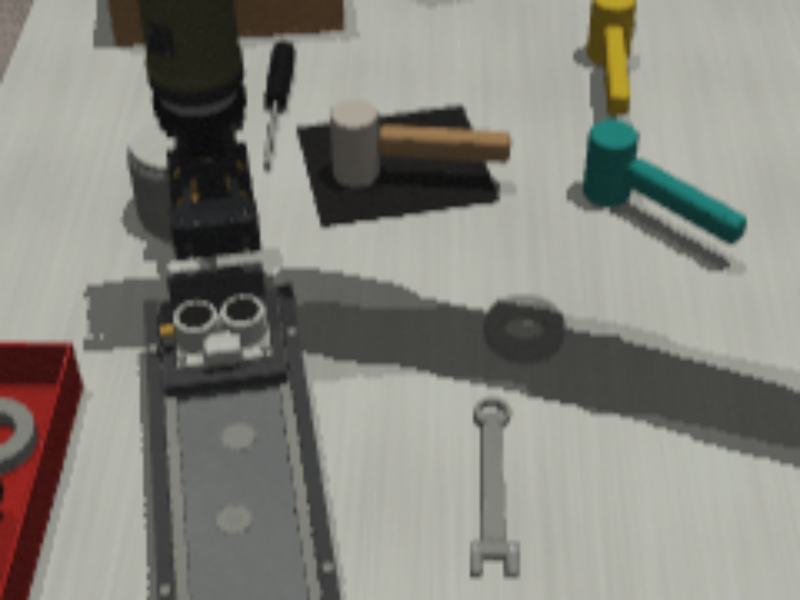

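Gripper stands behind the plate, centred on it (215,270). Push along (-0.2, 0.98).

```bash
python3 -m jog '[[[-0.002,0.01,-0.002],[0,0,0]],[[-0.004,0.02,-0.002],[0,0,0]],[[-0.006,0.03,-0.002],[0,0,0]],[[-0.008,0.04,-0.002],[0,0,0]],[[-0.010,0.05,-0.002],[0,0,0]]]'
python3 -m jog '[[[-0.003,0.015,0],[0,0,0]],[[-0.006,0.03,0],[0,0,0]],[[-0.009,0.045,0],[0,0,0]],[[-0.012,0.06,0],[0,0,0]],[[-0.0155,0.075,0],[0,0,0]]]'
python3 -c "
from h import *
print(get_state()['tool_pos'])
cv2.imwrite('pics/s16.png',cv2.resize(capture('side')[120:300,150:390,::-1],(800,600)))"
```

```text
clock: 17.33
tool_pos: [0.648, -0.1049, 0.0701]
eef_rot: [0.002, 0.632, 0.775, -0.0]
contact_force: [1.4, -5.1, 2.7]
gripper_width: 0.003
clock: 17.75
tool_pos: [0.6327, -0.0311, 0.0701]
eef_rot: [0.002, 0.632, 0.775, -0.001]
contact_force: [0.6, -5.3, 2.8]
gripper_width: 0.007
[ 0.6326541  -0.0310939   0.07009351]
```

View pics/s16.png

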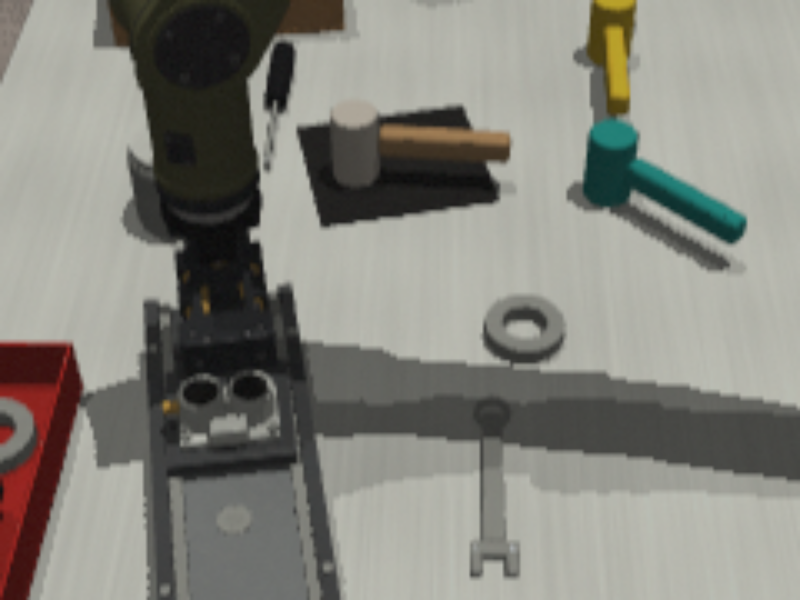

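The carrier slides smoothly and its front edge (230,465) is past pin 1. Continue.

```bash
python3 -m jog '[[[-0.003,0.015,0],[0,0,0]],[[-0.006,0.03,0],[0,0,0]],[[-0.009,0.045,0],[0,0,0]],[[-0.012,0.06,0],[0,0,0]],[[-0.0155,0.075,0],[0,0,0]]]'
python3 -m jog '[[[-0.003,0.015,0],[0,0,0]],[[-0.006,0.03,0],[0,0,0]],[[-0.008,0.04,0],[0,0,0]],[[-0.0095,0.047,0],[0,0,0]],[[-0.0105,0.052,0],[0,0,0]]]'
python3 -m jog '[[[-0.001,0.005,0],[0,0,0]],[[-0.002,0.01,0],[0,0,0]],[[-0.002,0.01,0],[0,0,0]]]'
python3 -c "
from h import *
print(get_state()['tool_pos'])
cv2.imwrite('pics/s17.png',cv2.resize(capture('side')[190:340,150:350,::-1],(800,600)))"
```

```text
clock: 18.22
tool_pos: [0.6171, 0.0436, 0.0698]
eef_rot: [0.002, 0.633, 0.775, -0.001]
contact_force: [3.2, -6.3, 3.9]
gripper_width: 0.01
clock: 18.63
tool_pos: [0.6064, 0.0964, 0.0697]
eef_rot: [0.001, 0.632, 0.775, -0.001]
contact_force: [1.3, -7.8, 6.3]
gripper_width: 0.009
clock: 18.88
tool_pos: [0.6045, 0.1068, 0.0697]
eef_rot: [0.001, 0.632, 0.775, -0.0]
contact_force: [0.4, -4.8, 3.2]
gripper_width: 0.005
[0.60445551 0.1067848  0.0697076 ]
```

View pics/s17.png

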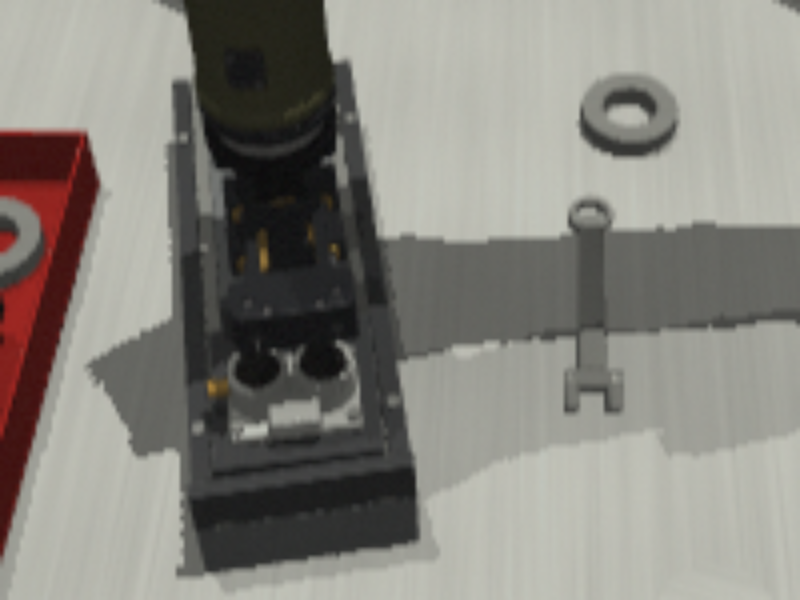

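```bash
python3 -m jog '[[[-0.001,0.004,0],[0,0,0]],[[-0.0015,0.007,0],[0,0,0]]]'
python3 -m jog '[[[-0.0006,0.003,0],[0,0,0]],[[-0.0006,0.003,0],[0,0,0]]]'
python3 -m jog '[[[-0.0006,0.003,0],[0,0,0]],[[-0.0006,0.003,0],[0,0,0]]]'
python3 -m jog '[[[-0.0006,0.003,0],[0,0,0]],[[-0.0006,0.003,0],[0,0,0]]]'
```

```text
clock: 19.1
tool_pos: [0.6031, 0.1122, 0.0695]
eef_rot: [0.001, 0.633, 0.774, -0.001]
contact_force: [2.1, -5.4, 4.5]
gripper_width: 0.004
clock: 19.27
tool_pos: [0.6022, 0.1164, 0.0695]
eef_rot: [0.001, 0.632, 0.775, -0.0]
contact_force: [1.2, -5.5, 4.1]
gripper_width: 0.004
clock: 19.43
tool_pos: [0.6017, 0.1191, 0.0694]
eef_rot: [0.001, 0.632, 0.775, -0.0]
contact_force: [2.0, -6.0, 4.8]
gripper_width: 0.006
clock: 19.6
tool_pos: [0.6014, 0.1211, 0.0694]
eef_rot: [0.001, 0.632, 0.775, -0.001]
contact_force: [1.2, -6.8, 4.2]
gripper_width: 0.006
```

```bash
python3 -m jog '[[[-0.0006,0.003,0],[0,0,0]],[[-0.0006,0.003,0],[0,0,0]]]'
python3 -m jog '[[[-0.0006,0.003,0],[0,0,0]],[[-0.0006,0.003,0],[0,0,0]]]'
python3 -c "
from h import *
cv2.imwrite('pics/s18.png',cv2.resize(cv2.convertScaleAbs(capture('side')[250:340,180:280,::-1],alpha=1.5),(660,594)))"
```

```text
clock: 19.77
tool_pos: [0.6015, 0.1212, 0.0695]
eef_rot: [0.003, 0.633, 0.774, -0.002]
contact_force: [4.0, -10.8, 5.6]
gripper_width: 0.004
clock: 19.93
tool_pos: [0.6028, 0.1221, 0.0697]
eef_rot: [0.005, 0.634, 0.773, -0.002]
contact_force: [7.5, -14.7, 2.9]
gripper_width: 0.008
```

View pics/s18.png

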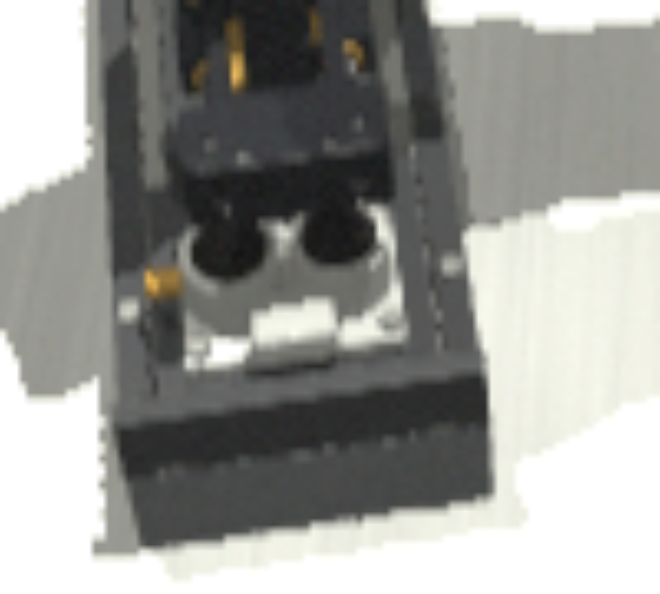

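```bash
python3 -m jog '[[[-0.0006,0.003,0],[0,0,0]],[[-0.0006,0.003,0],[0,0,0]]]'
python3 -m jog '[[[0.003,-0.015,0],[0,0,0]],[[0.008,-0.04,0],[0,0,0]],[[0.008,-0.04,0.04],[0,0,0]],[[0.008,-0.04,0.08],[0,0,0]],[[0.008,-0.04,0.12],[0,0,0]]]'
python3 -m jog '[[[-0.03,0,0.03],[0,0,0]],[[-0.07,0,0.04],[0,0,0]],[[-0.11,0,0.04],[0,0,0]],[[-0.15,0,0.04],[0,0,0]],[[-0.15,-0.03,0.04],[0,0,0]]]'
python3 -c "
from h import *
s=capture('side')[:,:,::-1];t=capture('top')[:,:,::-1]
cv2.imwrite('pics/s19f.png',s);cv2.imwrite('pics/t19f.png',t)
cv2.imwrite('pics/s19.png',cv2.resize(cv2.convertScaleAbs(s[190:340,170:270],alpha=1.5),(400,600),interpolation=3))
cv2.imwrite('pics/t19.png',cv2.resize(t[145:215,170:300],(780,420),interpolation=3))"
```

```text
clock: 20.15
tool_pos: [0.6029, 0.1221, 0.0697]
eef_rot: [0.006, 0.635, 0.773, -0.003]
contact_force: [8.4, -17.8, 4.4]
gripper_width: 0.005
clock: 20.57
tool_pos: [0.6054, 0.0934, 0.1893]
eef_rot: [-0.002, 0.631, 0.775, -0.0]
contact_force: [0.2, 0.3, 0.0]
gripper_width: 0.003
clock: 20.98
tool_pos: [0.4467, 0.0689, 0.229]
eef_rot: [-0.004, 0.626, 0.78, -0.002]
contact_force: [-0.9, -0.5, -0.4]
gripper_width: 0.004
```

View pics/s19.png

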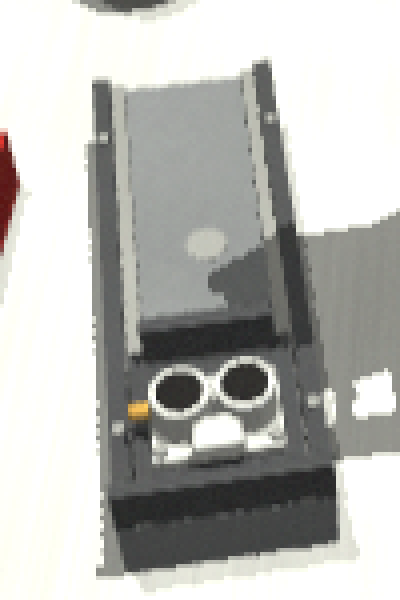

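View pics/t19.png

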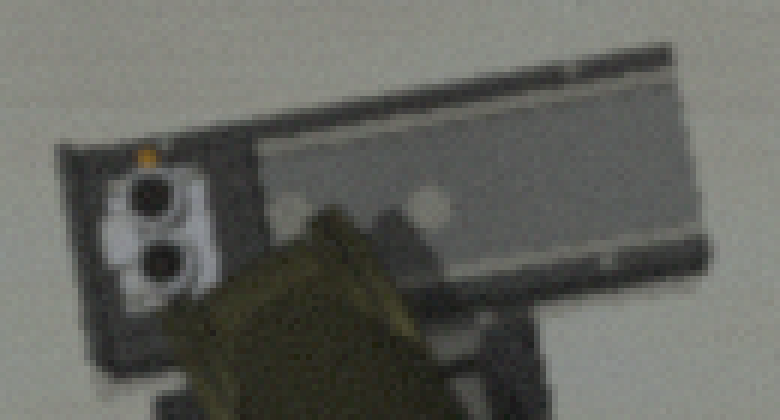

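View pics/s19f.png

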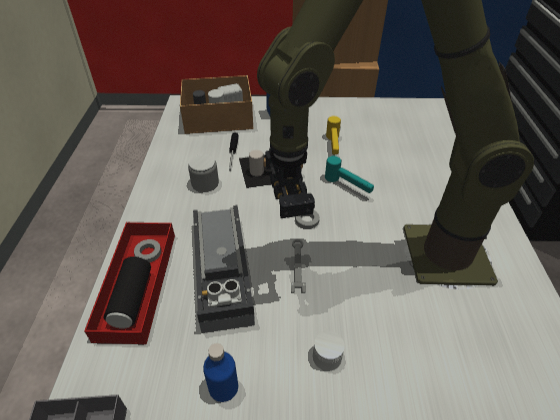

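```bash
python3 - <<'E'
from h import *
f=lambda x,y:(170+x/6-.4,145+y/6-.4)
th=.203;u=np.array([np.cos(th),np.sin(th)]);w=np.array([-u[1],u[0]]);C=np.array([.6189,.0655])
L=lambda p,z:((q:=onz('top',*f(*p),z)[:2]-C)@u,q@w)
for a in((570,120),(584,186),(150,196),(162,261)):print(L(a,.1))
print('stop outer',L((62,148),.085),L((100,360),.085))
g=lambda x,y:(170+x/4-.4,190+y/4-.4)
LS=lambda p,z:((q:=onz('side',*g(*p),z)[:2]-C)@u,q@w)
print('plate top back',LS((143,330),.101),LS((275,318),.101),'stop outer top',LS((122,515),.085),LS((335,487),.085), 'stop inner top', LS((110,493),.085),LS((330,464),.085))
E
```

```text
(np.float64(0.017543410914050185), np.float64(-0.109997724918485))
(np.float64(-0.02152546492498228), np.float64(-0.11059066179717825))
(np.float64(0.019521507500075558), np.float64(0.13145343871313753))
(np.float64(-0.018634568369025717), np.float64(0.13109132646904798))
stop outer (np.float64(0.06040044897879151), np.float64(0.1780146471309477)) (np.float64(-0.06486865181041004), np.float64(0.17699846025925234))
plate top back (np.float64(0.03684217011997382), np.float64(0.08300386126369695)) (np.float64(-0.04156165906091718), np.float64(0.08806656272283647)) stop outer top (np.float64(0.057100227538915395), np.float64(0.19578320379358913)) (np.float64(-0.061459032335438764), np.float64(0.1990506209228236)) stop inner top (np.float64(0.06298706810858824), np.float64(0.18063267475062683)) (np.float64(-0.06076891850739615), np.float64(0.18378652953926133))
```

```bash
python3 -m jog '[[[0,0,0],[0,0,0]],[[0,0,0],[0,0,0]],[[0,0,0],[0,0,0]]]'; python3 -c "
from workcell import *
print(finish_job())"
```

```text
clock: 21.33
tool_pos: [0.4573, 0.0639, 0.229]
eef_rot: [-0.0, 0.631, 0.776, 0.001]
contact_force: [0.2, -0.6, -0.2]
gripper_width: 0.003
the job is handed in; nothing more can be done
None
```

I drove both stop pins flush with the mallet, stood it back on its mat, and pushed the carrier with shut fingers up to the end stop. I handed the job in at about 21 s; it reports no verdict.

**Pins:** the close crop showed both as flat discs level with the floor. I pressed each until the head met the floor and the force reached 22–27 N. The mallet had slipped about 3° head-up in the grip, so the pins may stand up to about 1 mm proud, inside the 3 mm allowed.

**Carrier:** it stalled at 18 N with no further motion and looks seated on the stop. In the side view its back plate measured about 97 mm from the stop's inner face, where 100 mm is expected. The stall came about 6 mm further on than I had predicted from my track measurement. I relied on the stall, so the "within 8 mm" was not measured directly.

**Mallet:** seen upright on the mat, back in its original place after release. In the last picture the arm hid part of it, but the head still stood on the mat.

**Bystanders:** I steered clear of all of them, and those visible in the last picture look unmoved. I did not measure their positions. The arm was free at the end, with about 0 N on the tool.

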